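# Drift a drilled strap in the bench press

### The arm

A 7-joint arm with a two-finger parallel gripper is mounted at the origin on the work surface. World frame = base frame: x ahead of the robot, y to its left, z up, the work surface at z = 0. Lengths are in m, angles in rad, forces in N, time in s.
With the tool pointing down it reaches from about 0.425 to 0.875 m from the base axis. Payload 4.7 kg.
Tool frame: the origin (TCP) lies on the centre line of the jaws, within the pads' length; the fingertips stand ahead of it and the grasp point (between the pads) lies 2 mm behind it (nose_length is the z of the fingertips in the tool frame, in m); z points along the fingers, y is the line along which they close (so a half turn about z gives the same grasp; the last joint's range is limited). The gripper opens to 87 mm and grips with 3 to 60 N. Pads are 19 mm wide; open, the fingers measure 117 mm over their backs; the gripper's body (75 mm by 190 mm) begins 51 mm behind the grasp point.
Start: joints at [-1.11, 0.321, -0.07, 1.45, 0.023, 1.371, -0.057], TCP at [0.281, 0.586, 0.24] pointing down, gripper open.
Joint ranges: [-2.86, 2.86], [-0.3, 2.09], [-1.38, 1.24], [0.06, 2.45], [-1.56, 4.7], [0.09, 2.05], [-2.69, 2.69]. Speed limits (rad/s): [2.57, 2.57, 3.14, 3.14, 3.14, 3.14, 3.14].

### API

Orientations are given as a rotation vector (axis times angle).
In Python, from bench import * gives the robot as it stands.
- The arm moves only by the tool send_rows, never from a script. Its arguments are lists of equal length, an entry for each row: "xyz": the shift along the tool's x, y, z in mm, a list of three; "dr": the turn, a rotation vector about the tool's x, y, z in rad, a list of three. A call has exactly 10 rows; each row is the pose to reach, as a shift and turn from the pose commanded when the call began, along the tool's axes at that moment; what a row does not reach only later rows make up. A row lasts 1/12 s, in which the tool goes at most 41.7 mm and 7.16 degrees, less where a joint would pass 70% of its speed; a pose out of reach is approached as far as the arm can. A call with a gripper value outside its range is refused whole. "jaw" is the finger opening in mm, from 0 to 87, set as the call begins (left out, the last holds). The fingers move at their own pace and stop on an object; "grip_force" is the grip in N (left out, the last holds). Time passes only in rows, so rows that repeat a pose let the fingers close, or fill a call up. It gives the time, the measured TCP pose, the force, the opening and the grip force at its end, in the units of the state.
- get_state(): the state, without advancing time (a new reading comes with each control period).
- get_image(name): name is "scene" or "top" or "wrist"; returns the picture (400x640x3 uint8, red, green, blue); there is no depth.
- calibration(name): a dict with "vfov" (degrees; the focal length in pixels is half the picture's height over the tangent of half this angle, whatever the lens; pixels are square), "cx", "cy" (the principal point, pixels), "k1" (the pictures are not rectified: a ray, as slopes to the right and down, at radius r is drawn at 1 + k1 r^2 times it, then the intrinsics apply), "rvec" (rotation vector, rad) and "tvec" (3), from world to camera coordinates, as OpenCV has them; the wrist camera has in their place "hand_eye" (4x4, takes a point from camera to tool coordinates, whose origin is the TCP and whose axes are the flange's). Camera axes: x right, y down, z forward; pixel columns grow to the right and rows downward; lengths in m; the calibration is good to about 2 mm. A picture is of the moment at which its call begins: read the wrist's pose just before it. calibration takes no time and is no camera call.
- close_job(): hands the job in; it is judged then, once.
The state is a dict: "time": time; "joint_positions": joint angles; "qd": joint speeds; "joint_torque": joint torques, N m; "position": TCP position; "tool_rot": TCP orientation; "ft_force": force on the tool from outside, world axes, zero at the start; "torque": the same for the moment, N m; "grip_width": opening from 0.0 (shut) to 1.0 (fully open); "grip_force": force on a finger pad.
Only numpy, scipy, OpenCV 4.12 (cv2) and the standard library are available. Lean on these libraries where they do the work, as an engineer would, in place of code of your own. Each camera call takes 0.05 s, during which the arm holds its last target. There are 200 camera calls.

### The job

Slide the drilled strap, hole end first, into the press until it is fully home against the back stop and let go of it. Then push the plunger gently straight down until it bottoms on its stop collar, hold it lightly there for about a second so that the pin sizes the hole, and let it spring right back up. Leave the strap fully home in the press and the other things on the bench alone.

Things in the scene. Friction and masses are not known exactly. Their poses are not given: they have to be found in the camera images.
- press: Fixed dark steel bench press, a two-post bridge over a bed. Origin on the bench below the pin's axis; straps go in along its +x, z up. Base block x -60 to +50 mm, y +-60, its top (bed) at z 40. Posts and bridge x +-18, y +-60 mm, opening between posts 84 wide; bridge underside z 75, top z 100; only collar and plunger stand above that.
- bed (a point): Point on the press's bed on the pin's axis, axes as the press. Two guide rails on the bed, 12 mm high, 33 mm apart inside, x -28 to +30 mm; flared lead-ins widen the mouth to about 45 mm at x -48 mm. Back stop 14 mm high with its face at x +30 mm: the strap's end must rest against it, which puts its hole under the pin.
- plunger (a joint): Sprung plunger, travel in m: 0 up, grows as it is pushed straight down. Spring 4 N at the start, +0.25 N per mm. Its 8 mm pin ends 53 mm above the bench when up. It stops, rigidly, when the cap's underside (137 mm above the bench when up) lands on the stop collar, somewhere between 14 and 26 mm of travel. It springs up by itself.
- cap_top (a point): middle of the flat top of the plunger's round steel cap, 44 mm across and 16 mm thick; 153 mm above the bench when up; moves with the plunger
- strap_center (a point): drilled aluminium strap, flat bar 150 x 30 x 8 mm (long axis x, width y), 0.07 to 0.14 kg, lying loose on the bench with the drilled end away from the robot; this point is its centre, half-way up
- strap_hole (a point): centre of the 13 mm through hole in the strap, half-way up, 45 mm from the centre along the strap's +x and 30 mm from the end that goes in first
- blank: undrilled aluminium flat bar, same 150 x 30 x 8 mm as the strap but with no hole; lies flat; origin at the middle of its underside; not wanted, leave it
- tube_a: steel tube standing on end, 38 mm outside diameter, 100 mm tall; origin at its foot; leave it
- tube_b: a second tube like tube_a; leave it
- tin: open tin, 80 mm across, 100 mm tall; origin at its foot; leave it
- hammer: hammer lying on the bench, about 300 mm long; leave it
- wrench: open-ended spanner lying on the bench, about 200 mm long; leave it
- bush_a: small round steel bush, 24 mm across, 14 mm tall; origin at its foot; leave it
- bush_b: bush like bush_a; leave it
- bush_c: bush like bush_a; leave it
- strap: the same strap as strap_center; origin at the middle of its underside
- guide: Brass guide tube on the bridge, under the cap, 24 mm across, with the plunger's stop collar clamped on it: a steel ring 34 mm across, 10 mm thick. Origin at the tube's foot, 100 mm above the bench. The collar is clamped at a different height each time (its top 111 to 123 mm above the bench) and its height is not measured: feel for it. Collar and tube do not move.
Not all that is in view belongs to the job. Leave any orange or red look-alike of the strap alone.

How it is judged:
On the way, in this order (a step that is already met when the one before it is completed fails the run):
1. the drilled strap lies flat and fully home on the bed, hole under the pin, let go of (x of strap_hole in the frame of press between -0.003 and 0.003 m and y of strap_hole in the frame of press between -0.003 and 0.003 m and z of strap_hole in the frame of press between 0.041 and 0.047 m and angle between strap_center's own z axis and vertical below 0.05 rad and angle between the x axis of strap_center and the x axis of press, either way round below 0.1 rad and contact force between the fingers and strap below 0.5 N), for 0.2 s.
2. the plunger is bottomed on the collar with at least 1.5 N, the pin through the strap's hole, for 0.5 s (contact force between plunger and guide above 1.5 N and x of strap_hole in the frame of press between -0.003 and 0.003 m and y of strap_hole in the frame of press between -0.003 and 0.003 m and z of strap_hole in the frame of press between 0.041 and 0.047 m and angle between strap_center's own z axis and vertical below 0.05 rad and angle between the x axis of strap_center and the x axis of press, either way round below 0.1 rad), for 0.5 s.
At the end, for the whole second after the job is handed in: The drilled strap rests flat on the bed in the press with its hole within 3 mm of the pin's axis in each direction, within 0.1 rad of the guide's direction, still, and the plunger is fully up (within 2 mm) (x of strap_hole in the frame of press between -0.003 and 0.003 m and y of strap_hole in the frame of press between -0.003 and 0.003 m and z of strap_hole in the frame of press between 0.041 and 0.047 m and angle between strap_center's own z axis and vertical below 0.05 rad and angle between the x axis of strap_center and the x axis of press, either way round below 0.1 rad and value of joint plunger below 0.002 m and linear speed of strap below 0.02 m/s); the robot touches nothing.
It fails at once if the plunger is rammed onto the collar with more than 18 N (contact force between plunger and guide above 18 N).
It fails at once if the strap is rammed or jammed in the press with more than 30 N (contact force between strap and press above 30 N).
It fails at once if the pin is driven onto the strap with more than 12 N (contact force between plunger and strap above 12 N).
It fails at once if one of the other things on the bench is moved more than 30 mm (distance of any of blank, tube_a, tube_b, tin, hammer, wrench, bush_a, bush_b, bush_c from where it was at the start of the episode above 0.03 m).
It also fails if it takes over 72 s, if anything falls off the work surface, if the arm or the gripper's body presses on something with over 40 N, if the wrist force passes 120 N, or if a joint passes its speed limit or range.

## Working session

There is one attempt and no reset: what is moved stays moved. The work goes in short steps, Python scripts to look and compute and a tool call to move; the robot and the scene stay as the last step left them, time stands still between calls to the robot, and variables do not carry over. Pictures are saved under pics/ and viewed, at most 10 in all, crops included, and the job is handed in when it is done.

Besides the shell and the picture viewer there is one more tool, called after ">>>" as name(argument=value, ...) on one line, values as JSON. send_rows: Moves the arm, as the interface text tells. Its arguments: {"type":"object","properties":{"xyz":{"type":"array"},"dr":{"type":"array"},"jaw":{"type":"number"},"grip_force":{"type":"number"}},"required":["xyz","dr"]}

```bash
ls; mkdir -p pics
python3 - <<'E'
from bench import *
import cv2
s=get_state();print(s)
for n in("scene","top","wrist"):
    c=calibration(n);print(n,c)
    cv2.imwrite(f"pics/{n}0.png",get_image(n)[...,::-1])
E
```

```text
pics
{'time': 0.0, 'joint_positions': array([-1.10990257,  0.32183738, -0.07008807,  1.45164886,  0.02258232,
        1.37078249, -0.05692221]), 'qd': array([-0.00025769,  0.00059612,  0.00053369,  0.00133551, -0.00203567,
       -0.00140946, -0.00113968]), 'joint_torque': array([-4.87593479e-04, -4.91269720e+01, -4.04511597e-01, -3.12531817e+01,
       -6.40664343e-02,  4.36769030e-02,  1.87696951e-04]), 'position': array([0.28066677, 0.58572068, 0.23846527]), 'tool_rot': array([-6.95911496e-01, -3.06319318e+00,  2.91807369e-03]), 'ft_force': array([ 0.04357412, -0.71377085, -0.79255807]), 'torque': array([ 0.04097235, -0.01109418, -0.04178007]), 'grip_force': 0.0, 'grip_width': 0.9981480342997868}
scene {'vfov': 52.869321712337175, 'cx': 318.9076853335777, 'cy': 205.20672790656346, 'k1': -0.07349950019738882, 'rvec': array([ 1.7390803 ,  1.65876346, -0.79410051]), 'tvec': array([ 0.00456001, -0.24191917,  1.53885529])}
top {'vfov': 44.90847619719153, 'cx': 318.3459929176209, 'cy': 200.85445321040928, 'k1': -0.08884097079596268, 'rvec': array([ 2.13621369, -2.08755906,  0.19490578]), 'tvec': array([-0.02706004,  0.51776228,  1.2843741 ])}
wrist {'vfov': 65.5400357285081, 'cx': 317.8351829802714, 'cy': 202.50251323069955, 'k1': -0.01876832653442649, 'hand_eye': array([[-3.70237210e-04, -9.63598867e-01, -2.67351991e-01,
         7.30280076e-02],
       [ 9.99999884e-01, -2.74103052e-04, -3.96899148e-04,
         2.55364462e-04],
       [ 3.09169573e-04, -2.67352107e-01,  9.63598856e-01,
        -1.44242242e-01],
       [ 0.00000000e+00,  0.00000000e+00,  0.00000000e+00,
         1.00000000e+00]])}
```

View pics/scene0.png

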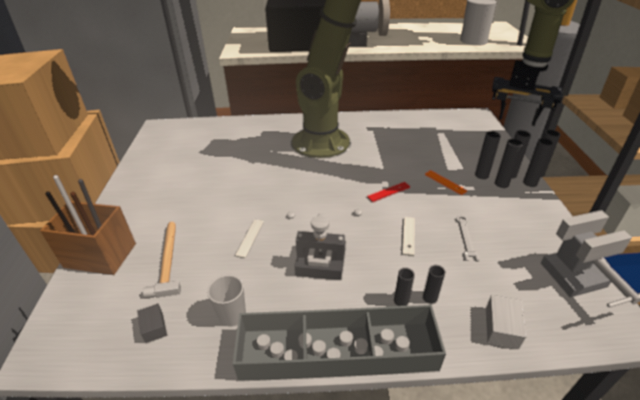

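View pics/top0.png

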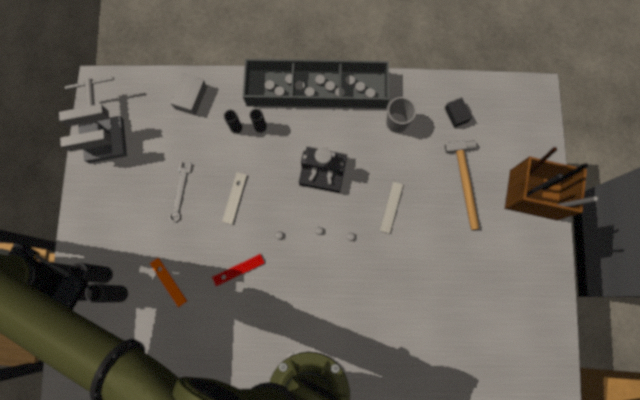

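Top view candidates for the strap: a pale bar at (235,198) with a dark hole at its far end (238,183), a pale bar at (392,207) with no hole (the blank), and red (240,270) and orange (169,282) look-alikes. I choose (235,198). The press is at (323,168), mouth towards the robot. Next I make a close crop and measure.

```bash
cat > h.py <<'E'
from bench import *
import numpy as np, cv2
from scipy.spatial.transform import Rotation as R
def cam(n,s=None):
    c=calibration(n); f=200/np.tan(np.radians(c["vfov"]/2))
    K=np.array([[f,0,c["cx"]],[0,f,c["cy"]],[0,0,1]]); D=np.array([c["k1"],0,0,0,0.])
    if "rvec" in c:
        Rm=R.from_rotvec(c["rvec"]).as_matrix(); t=np.array(c["tvec"])
    else:
        s=s or get_state(); H=np.eye(4); H[:3,:3]=R.from_rotvec(s["tool_rot"]).as_matrix(); H[:3,3]=s["position"]
        M=np.linalg.inv(H@c["hand_eye"]); Rm,t=M[:3,:3],M[:3,3]
    return K,D,Rm,t
def ray(C,px,z):
    K,D,Rm,t=C; p=cv2.undistortPointsIter(np.array(px,float).reshape(-1,1,2),K,D,None,None,(3,50,1e-9)).reshape(-1,2)
    d=np.c_[p,np.ones(len(p))]@Rm; o=-Rm.T@t
    return o+d*((z-o[2])/d[:,2])[:,None]
def proj(C,P):
    K,D,Rm,t=C
    return cv2.projectPoints(np.array(P,float).reshape(-1,1,3),cv2.Rodrigues(Rm)[0],t,K,D)[0].reshape(-1,2)
def tool(s,P):  # world point in tool axes, mm
    return 1000*R.from_rotvec(s["tool_rot"]).inv().apply(np.array(P)-s["position"])
E
python3 - <<'E'
from h import *
im=cv2.imread("pics/top0.png");C=cam("top")
hsv=cv2.cvtColor(im,cv2.COLOR_BGR2HSV)
g=im[165:240,215:260].max(2);print(im[198,235],im[198,225],im[183,238])
for nm,(x0,y0,x1,y1) in dict(strap=(215,165,260,235),blank=(370,172,415,242)).items():
    sub=cv2.cvtColor(im[y0:y1,x0:x1],cv2.COLOR_BGR2LAB).astype(int)
    bg=np.median(sub.reshape(-1,3),0); d=np.abs(sub-bg).sum(2)
    m=(sub[...,0]>bg[0]+14).astype(np.uint8)
    cs=max(cv2.findContours(m,0,2)[0],key=cv2.contourArea)
    r=cv2.minAreaRect(cs+np.array([x0,y0])); b=cv2.boxPoints(r); w=ray(C,b,.008)
    print(nm,r,w.round(4).tolist(),w.mean(0),np.linalg.norm(np.diff(w,axis=0),axis=1))
print("hole",ray(C,[[238,183]],.008))
a=cv2.resize(im[125:240,210:355],None,fx=5,fy=5,interpolation=2);cv2.imwrite("pics/c1.png",a)
E
```

```text
[149 165 173] [130 134 141] [ 93  99 102]
strap ((233.3764190673828, 197.66709899902344), (9.481450080871582, 50.8518180847168), 16.50436019897461) [[0.4633, 0.2592, 0.008], [0.607, 0.2261, 0.008], [0.5995, 0.1991, 0.008], [0.4562, 0.2327, 0.008]] [0.53148964 0.22927862 0.008     ] [0.14753246 0.0279835  0.14722764]
blank ((390.6692199707031, 206.546142578125), (8.595168113708496, 49.290653228759766), 15.255118370056152) [[0.4492, -0.1903, 0.008], [0.5879, -0.2277, 0.008], [0.5817, -0.2515, 0.008], [0.4433, -0.2137, 0.008]] [ 0.51552971 -0.22078409  0.008     ] [0.14359431 0.02461594 0.14350844]
hole [[0.57424081 0.21849296 0.008     ]]
```

View pics/c1.png

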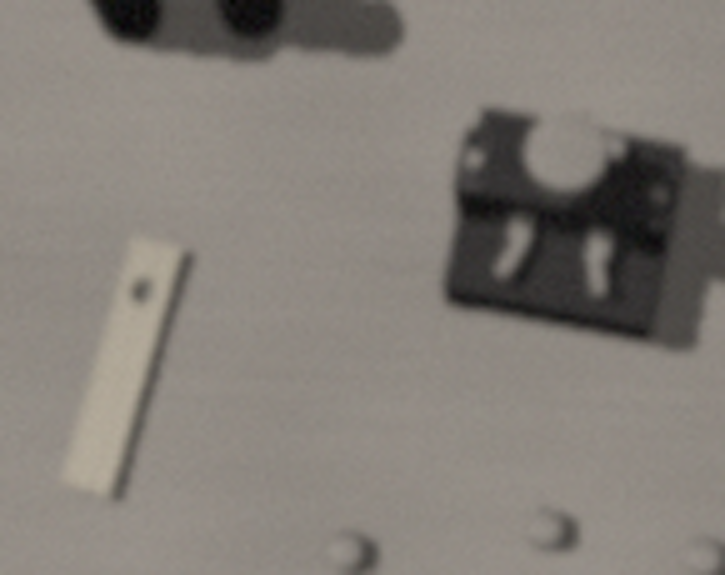

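The crop shows the strap with its hole at crop (140,290), at the far end, so the choice is right. The cap is at crop (565,152), full image (323,155.4). The base's front top edge runs from crop (448,297) to (655,338).

Run:
```python
from h import *
import bench
print([a for a in dir(bench) if a[0]!='_'], getattr(bench,'nose_length',None))
C=cam("top")
f=lambda p:[p[0]/5+210,p[1]/5+125]
cap=ray(C,[f((565,152))],.153)[0]
e=ray(C,[f((448,293)),f((657,330))],.04); d=e[0]-e[1]
print("cap",cap,"edge",e,np.linalg.norm(d),"yaw",np.arctan2(-d[0],d[1]),"origin from edge",e.mean(0)+.06*np.array([d[1],-d[0],0])/np.linalg.norm(d))
s=get_state();d=np.array([np.cos(-.228),np.sin(-.228),0])
g=np.array([.5315,.2293,.12])-.045*d
print(g,tool(s,g),R.from_rotvec(s["tool_rot"]).as_matrix().round(3))
print("scene cap px",proj(cam("scene"),cap))
```

```text
['MotionError', 'calibration', 'close_job', 'get_image', 'get_state', 'nose_length'] 0.017
cap [ 0.61843848 -0.02588222  0.153     ] edge [[ 0.56863124  0.03880017  0.04      ]
 [ 0.5499288  -0.07866542  0.04      ]] 0.11894513458219967 yaw -0.1578909989952731 origin from edge [ 0.61853369 -0.02936678  0.04      ]
[0.48766458 0.23947134 0.12      ] [-336.2572104  -222.75752849  119.06579709] [[-0.902  0.432 -0.001]
 [ 0.432  0.902 -0.001]
 [-0.    -0.001 -1.   ]]
scene cap px [[319.1666563 220.6127181]]
```

>>> send_rows(xyz=[[-17,-11,0],[-50,-33,0],[-84,-56,0],[-118,-78,0],[-152,-100,0],[-186,-123,0],[-220,-146,0],[-254,-168,0],[-288,-191,10],[-320,-213,20]], dr=[[0,0,-0.02],[0,0,-0.05],[0,0,-0.08],[0,0,-0.11],[0,0,-0.14],[0,0,-0.17],[0,0,-0.19],[0,0,-0.21],[0,0,-0.218],[0,0,-0.218]], jaw=60, grip_force=30)

```text
time: 0.98
position: [0.4786, 0.2539, 0.22]
tool_rot: [0.358, 3.12, 0.002]
ft_force: [-0.4, 0.2, -0.1]
grip_width: 0.689
grip_force: 0.0
```

Run:
```python
from h import *
import time
s=get_state();im=get_image("wrist")[...,::-1].copy();cv2.imwrite("pics/w1.png",im)
print(s["time"],s["position"],s["qd"].round(2),s["ft_force"])
C=cam("wrist",s)
c=np.array([.5315,.2293,.008]);d=np.array([np.cos(-.228),np.sin(-.228),0])
print(proj(C,[c,c+.045*d,c-.075*d,c+.075*d]))
```

```text
0.9833 [0.47857495 0.25392472 0.22001495] [ 0.51  0.08  0.39  0.19 -0.05 -0.25  0.9 ] [-0.36588718  0.15974203 -0.07136068]
[[307.69510626 227.04203326]
 [308.05443464 260.76483653]
 [307.05354581 165.7243329 ]
 [308.28386097 282.07227835]]
```

View pics/w1.png

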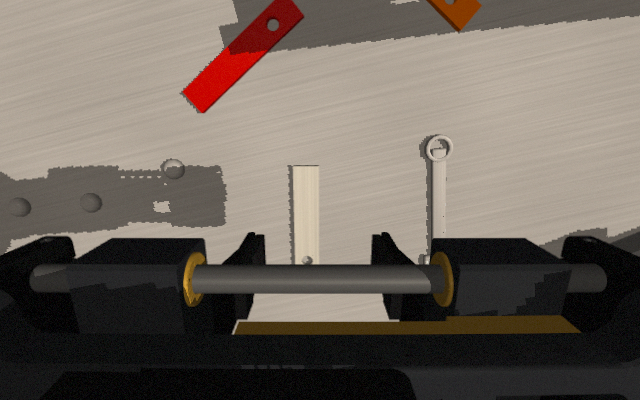

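The wrist view shows the strap's rear end at (305,166), 1–2 px from the prediction. It lies in line with the jaws and its hole shows at (307,260). Next is the grasp move.

Run:
```python
from h import *
s=get_state();d=np.array([np.cos(-.228),np.sin(-.228),0])
g=np.array([.5315,.2293,.019])-.045*d
Rm=R.from_rotvec(s["tool_rot"]);y=Rm.as_matrix()
print(s["position"],tool(s,g),"tool y yaw",np.arctan2(y[1,1],y[0,1])," want",np.pi/2-.228, y[:,2])
```

```text
[0.48241951 0.2436013  0.21744422] [ -5.54081329  -1.4728254  198.47368801] tool y yaw 1.330347805678969  want 1.3427963267948966 [ 0.00108019 -0.00695386 -0.99997524]
```

>>> send_rows(xyz=[[-7,-6,10],[-14,-13,25],[-14,-13,45],[-14,-13,70],[-14,-13,95],[-14,-13,115],[-14,-13,130],[-14,-13,140],[-14,-13,140],[-14,-13,140]], dr=[[0,0,0],[0,0,0],[0,0,0],[0,0,0],[0,0,0],[0,0,0],[0,0,0],[0,0,0],[0,0,0],[0,0,0]])

```text
time: 1.87
position: [0.4877, 0.2406, 0.0793]
tool_rot: [-0.357, -3.121, 0.0]
ft_force: [0.7, -0.4, 0.2]
grip_width: 0.689
grip_force: 0.0
```

```bash
cat >> h.py <<'E'
def where(g=None):
    s=get_state();y=R.from_rotvec(s["tool_rot"]).as_matrix()
    print("t",round(s["time"],2),s["position"].round(4),"yaw",np.arctan2(y[1,1],y[0,1]).round(4)-np.pi/2,"tz",y[:,2].round(4),"F",s["ft_force"].round(1),"w",(s["grip_width"]*87).round(1),"gf",round(s["grip_force"],1),"qd",abs(s["qd"]).max().round(3))
    if g is not None: print("tool mm",tool(s,g).round(1))
    return s
E
python3 - <<'E'
from h import *
d=np.array([np.cos(-.228),np.sin(-.228),0])
where(np.array([.5315,.2293,.019])-.045*d)
E
```

```text
Traceback (most recent call last):
  File "h.py", line 24, in where
    print("t",round(s["time"],2),s["position"].round(4),"yaw",np.arctan2(y[1,1],y[0,1]).round(4)-np.pi/2,"tz",y[:,2].round(4),"F",s["ft_force"].round(1),"w",(s["grip_width"]*87).round(1),"gf",round(s["grip_force"],1),"qd",abs(s["qd"]).max().round(3))
                                                                                                                                                             ^^^^^^^^^^^^^^^^^^^^^^^^^^
AttributeError: 'float' object has no attribute 'round'
```

>>> send_rows(xyz=[[0,-1,8],[0,-1,20],[0,-1,33],[0,-1,45],[0,-1,54],[0,-1,59],[0,-1,60],[0,-1,60],[0,-1,60],[0,-1,60]], dr=[[0,0,0],[0,0,0],[0,0,0],[0,0,0],[0,0,0],[0,0,0],[0,0,0],[0,0,0],[0,0,0],[0,0,0]])

```text
time: 2.7
position: [0.4885, 0.2393, 0.0202]
tool_rot: [0.358, 3.12, 0.001]
ft_force: [-0.8, 0.8, 0.6]
grip_width: 0.69
grip_force: 0.0
```

>>> send_rows(xyz=[[0,0,0],[0,0,0],[0,0,0],[0,0,0],[0,0,0],[0,0,0],[0,0,0],[0,0,0],[0,0,0],[0,0,0]], dr=[[0,0,0],[0,0,0],[0,0,0],[0,0,0],[0,0,0],[0,0,0],[0,0,0],[0,0,0],[0,0,0],[0,0,0]], jaw=15, grip_force=30)

```text
time: 3.53
position: [0.4879, 0.2389, 0.0196]
tool_rot: [-0.359, -3.121, 0.0]
ft_force: [-0.7, -0.6, 1.3]
grip_width: 0.337
grip_force: 30.0
```

```bash
sed -i 's/(s\["grip_width"\]\*87).round(1)/round(s["grip_width"]*87,1)/' h.py
python3 - <<'E'
from h import *
where()
E
```

```text
t 3.53 [0.4879 0.2389 0.0196] yaw -0.22879632679489648 tz [-1.e-04 -1.e-04 -1.e+00] F [-0.7 -0.6  1.3] w 29.3 gf 30.0 qd 0.002
```

>>> send_rows(xyz=[[0,0,-10],[0,0,-30],[0,-5,-50],[-2,-25,-65],[-5,-55,-70],[-8,-90,-70],[-12,-125,-70],[-15,-160,-70],[-19,-195,-70],[-22,-225,-70]], dr=[[0,0,0],[0,0,0],[0,0,0],[0,0,-0.02],[0,0,-0.03],[0,0,-0.04],[0,0,-0.05],[0,0,-0.06],[0,0,-0.071],[0,0,-0.071]])

```text
time: 4.37
position: [0.4579, 0.0126, 0.0902]
tool_rot: [0.249, 3.131, 0.001]
ft_force: [0.3, 0.2, -1.3]
grip_width: 0.337
grip_force: 30.0
```

>>> send_rows(xyz=[[0,-8,0],[0,-14,0],[0,-16,0],[0,-16,0],[0,-16,0],[0,-16,0],[0,-16,0],[0,-16,0],[0,-16,0],[0,-16,0]], dr=[[0,0,0],[0,0,0],[0,0,0],[0,0,0],[0,0,0],[0,0,0],[0,0,0],[0,0,0],[0,0,0],[0,0,0]])

```text
time: 5.2
position: [0.4558, -0.0007, 0.0895]
tool_rot: [-0.247, -3.132, 0.0]
ft_force: [0.2, 0.8, -1.0]
grip_width: 0.342
grip_force: 30.0
```

Run:
```python
from h import *
where()
t=cv2.cvtColor(get_image("top"),cv2.COLOR_RGB2BGR);s=cv2.cvtColor(get_image("scene"),cv2.COLOR_RGB2BGR)
cv2.imwrite("pics/t2.png",t);cv2.imwrite("pics/s2.png",s)
a=cv2.resize(t[130:230,275:375],None,fx=4,fy=4,interpolation=2);b=cv2.resize(s[190:290,270:370],None,fx=4,fy=4,interpolation=2)
cv2.imwrite("pics/c2.png",np.hstack([a,b]))
```

```text
t 5.2 [ 0.4558 -0.0007  0.0895] yaw -0.15729632679489658 tz [-1.e-04 -0.e+00 -1.e+00] F [ 0.2  0.8 -1. ] w 29.7 gf 30.0 qd 0.003
```

View pics/c2.png

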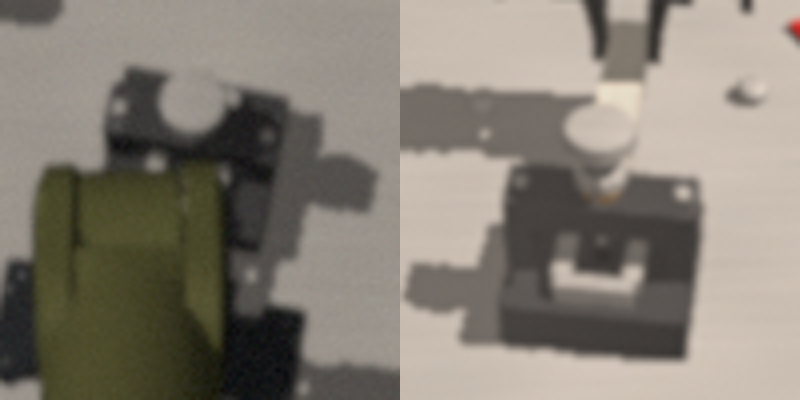

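The left panel (top view) shows the cap disc at top px (323,155) with the arm hiding the strap. The right panel (scene view) shows the cap ellipse at scene px (320,222), the held strap behind it, and the opening between the posts. Next I refine the press pose with sub-pixel fits on the first top and scene pictures.

Run:
```python
from h import *
T,S=cam("top"),cam("scene")
t=cv2.imread("pics/top0.png",0).astype(float)
s0=cv2.imread("pics/scene0.png",0).astype(float)
# cap disc in top view
up=lambda im,x0,y0,x1,y1:cv2.resize(im[y0:y1,x0:x1],None,fx=8,fy=8,interpolation=cv2.INTER_CUBIC)
u=up(t,308,142,338,172); m=(u>105).astype(np.uint8)
n,l,st,ce=cv2.connectedComponentsWithStats(m); k=l[int((155.4-142)*8),int((323-308)*8)]
mm=(l==k).astype(np.uint8); dt=cv2.distanceTransform(mm,2,5);_,r,_,p=cv2.minMaxLoc(dt)
pt=np.array(p)/8+[308,142]-.44; print("top cap inscribed",pt,r/8,"centroid",ce[k]/8+[308,142]-.44)
w=ray(T,[pt],.153)[0]
print("cap world",w,"radius mm",np.linalg.norm(ray(T,[pt+[r/8,0]],.153)-w)*1000)
# scene: predicted cap px and ring extents
th=np.linspace(0,2*np.pi,60); ring=w+.022*np.c_[np.cos(th),np.sin(th),0*th]; q=proj(S,ring); print("scene pred ellipse x",q[:,0].min(),q[:,0].max(),"y",q[:,1].min(),q[:,1].max())
np.set_printoptions(linewidth=250)
print(s0[212:236,308:334].astype(int))
# front lower edge in top
P=[]
for c in range(303,338):
    col=t[180:202,c]; 
    g=np.diff(col); i=np.argmax(g); 
    P.append([c,180+np.interp(100,col[i-1:i+4],np.arange(i-1,i+4))])
P=np.array(P); a=np.polyfit(P[:,0],P[:,1],1); res=P[:,1]-np.polyval(a,P[:,0]); ok=abs(res)<.6; a=np.polyfit(P[ok,0],P[ok,1],1)
for z in(0,.04):
    e=ray(T,[[303,np.polyval(a,303)],[337,np.polyval(a,337)]],z); d=e[0]-e[1]; yaw=np.arctan2(-d[0],d[1])
    n_=np.array([np.cos(yaw),np.sin(yaw),0]); print("z",z,"yaw",yaw,"cap->edge along x mm",1000*(e[0]-w)@n_,ok.sum(),res.std())
```

```text
top cap inscribed [327.185 141.56 ] 12.489535331726074 centroid [323.86782094 149.87791969]
cap world [ 0.6562924  -0.03598026  0.153     ] radius mm 32.61217835050593
scene pred ellipse x 306.0368543092148 324.93068290668106 y 225.24055984895477 238.28725431558942
[[190 191 191 190 191 191 191 190 191 190 189 188 189 190 190 190 190 190 190 190 190 190 190 190 191 190]
 [191 191 191 190 190 191 191 191 191 187 181 181 185 187 187 188 190 189 191 190 190 191 190 191 191 191]
 [192 192 191 191 192 192 193 192 190 181 174 174 182 185 187 189 189 191 191 191 191 191 190 191 190 190]
 [191 192 192 192 193 192 192 191 186 178 173 177 182 185 188 189 190 191 191 191 190 190 191 190 191 190]
 [191 191 192 192 190 190 189 189 184 178 178 180 183 185 186 189 190 190 190 190 189 190 190 190 189 190]
 [191 191 191 190 186 184 183 185 183 181 182 182 184 183 185 186 187 189 189 189 190 190 189 190 190 189]
 [191 192 191 188 182 179 181 181 182 182 183 184 184 185 185 186 187 188 189 190 191 190 190 190 189 189]
 [192 192 190 185 180 179 180 181 182 183 184 185 185 186 187 187 189 189 190 191 190
[... 1220 characters left out ...]
 136 115 101  94  94  98 102 104 107 110 120 146 170 181 184 186 187 187 186 187 189]
 [ 91  98 103 105 107 107 104  98  88  84  85  88  88  91 105 133 164 177 175 168 168 172 174 175 179 183]
 [ 66  66  67  69  74  88  99 100  94  87  85  88  93 104 129 159 180 178 159 139 133 137 140 143 151 158]
 [ 64  64  64  63  68  82  97 103 103  99  95 101 121 139 159 177 182 170 142 113  99 100 101 104 108 114]
 [ 66  65  64  65  67  77  91 102 106 105 105 116 143 162 169 172 168 152 124  98  86  84  85  84  86  85]]
z 0 yaw -0.17427926265858593 cap->edge along x mm -96.6214942360247 35 0.08724572005785718
z 0.04 yaw -0.1742792626585857 cap->edge along x mm -105.34181737315097 35 0.08724572005785718
```

Run:
```python
from h import *
from scipy.ndimage import map_coordinates
from scipy.optimize import least_squares
T,S=cam("top"),cam("scene")
t=cv2.imread("pics/top0.png",0).astype(float)
c0=np.array([323,155.4]);E=[]
rr=np.arange(5,13,.1)
for a in np.radians(np.r_[np.arange(15,200,5)]):   # downwards half: dark bridge behind
    p=map_coordinates(t,[c0[1]+rr*np.sin(a),c0[0]+rr*np.cos(a)],order=1); g=np.gradient(p); i=np.argmin(g)
    E.append([c0[0]+rr[i]*np.cos(a),c0[1]+rr[i]*np.sin(a)])
W=ray(T,np.array(E),.153)[:,:2]
f=least_squares(lambda p:np.hypot(*(W-p[:2]).T)-.022,[.618,-.026],loss="soft_l1",f_scale=.001)
f2=least_squares(lambda p:np.hypot(*(W-p[:2]).T)-p[2],[.618,-.026,.022],loss="soft_l1",f_scale=.001)
print(f.x,np.sqrt((f.fun**2).mean()),f2.x)
w=np.r_[f.x,.153]
th=np.linspace(0,2*np.pi,60);q=proj(S,w+.022*np.c_[np.cos(th),np.sin(th),0*th]);print(q.min(0),q.max(0))
P=[]
for c in range(303,338):
    col=t[180:202,c]; i=np.argmax(np.diff(col)); P.append([c,180+np.interp(100,col[i-1:i+4],np.arange(i-1,i+4))])
a=np.polyfit(*np.array(P).T,1)
n_=np.array([np.cos(-.174),np.sin(-.174),0])
for z in(0,.04):
    e=ray(T,[[320,np.polyval(a,320)]],z); print(z,(e-w)@n_)
# back bottom edge in scene
s0=cv2.imread("pics/scene0.png",0).astype(float);P=[]
for c in range(300,339):
    col=s0[265:290,c]; i=np.argmax(np.diff(col)); P.append([c,265+np.interp(110,col[i-1:i+4],np.arange(i-1,i+4))])
P=np.array(P);a=np.polyfit(*P.T,1);r=P[:,1]-np.polyval(a,P[:,0]);ok=abs(r)<.6;a=np.polyfit(*P[ok].T,1)
e=ray(S,[[300,np.polyval(a,300)],[338,np.polyval(a,338)]],0);d=e[0]-e[1];d*=np.sign(d[1]);print("scene back edge yaw",np.arctan2(-d[0],d[1]),ok.sum(),(e-w)@n_)
```

```text
[ 0.6207587  -0.02548966] 0.0010509173109906574 [ 0.62032789 -0.02541783  0.02166389]
[310.18915479 215.19826076] [328.55151794 227.51621741]
0 [-0.05981169]
0.04 [-0.06853248]
scene back edge yaw -0.17579989490114167 39 [0.04679072 0.04696722]
```

>>> send_rows(xyz=[[0,1,0],[0,3,0],[-1,4,2],[-1,4,6],[-1,4,11],[-1,4,16],[-1,4,20],[-1,4,22],[-1,4,22],[-1,4,22]], dr=[[0,0,0.006],[0,0,0.012],[0,0,0.018],[0,0,0.018],[0,0,0.018],[0,0,0.018],[0,0,0.018],[0,0,0.018],[0,0,0.018],[0,0,0.018]])

```text
time: 6.13
position: [0.4573, 0.0028, 0.0674]
tool_rot: [-0.276, -3.129, 0.0]
ft_force: [-0.2, 0.1, 0.4]
grip_width: 0.333
grip_force: 30.0
```

Run:
```python
from h import *
s=where()
im=cv2.cvtColor(get_image("scene"),cv2.COLOR_RGB2BGR);cv2.imwrite("pics/s3.png",im)
w=cv2.cvtColor(get_image("wrist"),cv2.COLOR_RGB2BGR);cv2.imwrite("pics/w3.png",w)
y=-.175;Rz=R.from_euler('z',y).as_matrix();o=np.array([.620,-.0255,0])
for nm,C in(("s",cam("scene")),("w",cam("wrist",s))):
    print(nm,proj(C,o+np.array([[-.045,.015,.0555],[-.045,-.015,.0555],[-.195,.015,.0555],[-.195,-.015,.0555]])@Rz.T).round(1).tolist())
a=cv2.resize(im[190:290,270:370],None,fx=4,fy=4,interpolation=2);b=cv2.resize(w[:,220:420],None,fx=1,fy=1)
cv2.imwrite("pics/c3.png",np.hstack([a,cv2.resize(b,(200,400))]))
```

```text
t 6.13 [0.4573 0.0028 0.0674] yaw -0.17589632679489653 tz [-3.e-04 -1.e-04 -1.e+00] F [-0.2  0.1  0.4] w 29.0 gf 30.0 qd 0.006
s [[327.9, 237.6], [316.6, 236.7], [333.9, 201.7], [323.7, 201.0]]
w [[341.3, 422.3], [295.6, 422.4], [347.0, 202.1], [289.5, 202.1]]
```

View pics/c3.png

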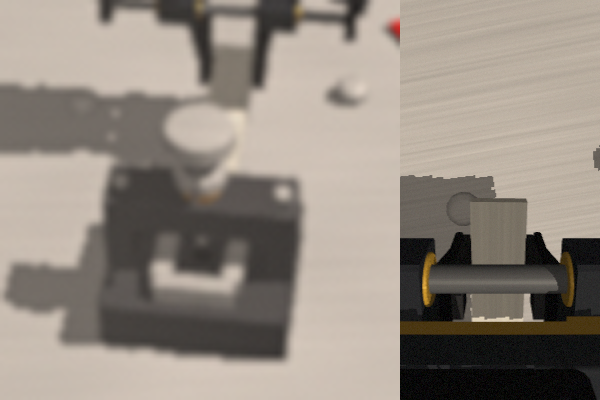

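The wrist panel shows the strap's rear end at (291..347, 200), against a predicted (290..347, 202), so it is held straight and in line. I lower it to just above the bed.

>>> send_rows(xyz=[[0,0,1],[0,0,2],[0,0,3],[0,0,4],[0,0,5],[0,0,6],[0,0,6.5],[0,0,6.5],[0,0,6.5],[0,0,6.5]], dr=[[0,0,0],[0,0,0],[0,0,0],[0,0,0],[0,0,0],[0,0,0],[0,0,0],[0,0,0],[0,0,0],[0,0,0]])

```text
time: 7.07
position: [0.4574, 0.0029, 0.0611]
tool_rot: [0.276, 3.129, 0.0]
ft_force: [-0.4, 0.4, -0.7]
grip_width: 0.336
grip_force: 30.0
```

>>> send_rows(xyz=[[-1,0,0],[-3,0,0],[-5,0,0],[-7,0,0],[-9,0,0],[-11,0,0],[-13,0,0],[-14,0,0],[-15,0,0],[-15,0,0]], dr=[[0,0,0],[0,0,0],[0,0,0],[0,0,0],[0,0,0],[0,0,0],[0,0,0],[0,0,0],[0,0,0],[0,0,0]], grip_force=10)

```text
time: 7.9
position: [0.4724, 0.0002, 0.0611]
tool_rot: [0.276, 3.129, -0.0]
ft_force: [0.1, 0.1, -1.0]
grip_width: 0.345
grip_force: 10.0
```

>>> send_rows(xyz=[[-1,0,0],[-2,0,0],[-3,0,0],[-4,0,0],[-5,0,0],[-6,0,0],[-7,0,0],[-8,0,0],[-9,0,0],[-10,0,0]], dr=[[0,0,0],[0,0,0],[0,0,0],[0,0,0],[0,0,0],[0,0,0],[0,0,0],[0,0,0],[0,0,0],[0,0,0]])

```text
time: 8.73
position: [0.4821, -0.0015, 0.0611]
tool_rot: [0.276, 3.129, 0.0]
ft_force: [0.0, 0.2, -1.0]
grip_width: 0.344
grip_force: 10.0
```

Run:
```python
from h import *
where()
```

```text
t 8.73 [ 0.4821 -0.0015  0.0611] yaw -0.17579632679489654 tz [ 1.e-04  1.e-04 -1.e+00] F [ 0.   0.2 -1. ] w 29.9 gf 10.0 qd 0.027
```

>>> send_rows(xyz=[[-1,0,0],[-3,0,0],[-6,0,0],[-9,0,0],[-12,0,0],[-15,0,0],[-18,0,0],[-21,0,0],[-23,0,0],[-24,0,0]], dr=[[0,0,0],[0,0,0],[0,0,0],[0,0,0],[0,0,0],[0,0,0],[0,0,0],[0,0,0],[0,0,0],[0,0,0]])

```text
time: 9.57
position: [0.506, -0.0057, 0.0611]
tool_rot: [0.276, 3.129, -0.0]
ft_force: [0.2, 1.1, -0.7]
grip_width: 0.346
grip_force: 10.0
```

>>> send_rows(xyz=[[-1,0,0],[-3,0,0],[-5,0,0],[-7,0,0],[-9,0,0],[-11,0,0],[-13,0,0],[-15,0,0],[-17,0,0],[-18,0,0]], dr=[[0,0,0],[0,0,0],[0,0,0],[0,0,0],[0,0,0],[0,0,0],[0,0,0],[0,0,0],[0,0,0],[0,0,0]])

```text
time: 10.4
position: [0.5237, -0.0089, 0.0611]
tool_rot: [0.276, 3.129, 0.0]
ft_force: [0.1, 0.3, -1.0]
grip_width: 0.344
grip_force: 10.0
```

>>> send_rows(xyz=[[-0.5,0,0],[-1,0,0],[-1.5,0,0],[-2,0,0],[-2.5,0,0],[-3,0,0],[-3.5,0,0],[-4,0,0],[-4.5,0,0],[-5,0,0]], dr=[[0,0,0],[0,0,0],[0,0,0],[0,0,0],[0,0,0],[0,0,0],[0,0,0],[0,0,0],[0,0,0],[0,0,0]], grip_force=6)

```text
time: 11.23
position: [0.5284, -0.0097, 0.0611]
tool_rot: [0.276, 3.129, 0.0]
ft_force: [-0.1, -0.4, -0.5]
grip_width: 0.344
grip_force: 6.0
```

>>> send_rows(xyz=[[-0.5,0,0],[-1,0,0],[-1.5,0,0],[-2,0,0],[-2.5,0,0],[-3,0,0],[-3.5,0,0],[-4,0,0],[-4,0,0],[-4,0,0]], dr=[[0,0,0],[0,0,0],[0,0,0],[0,0,0],[0,0,0],[0,0,0],[0,0,0],[0,0,0],[0,0,0],[0,0,0]])

```text
time: 12.07
position: [0.5323, -0.0104, 0.0611]
tool_rot: [0.276, 3.129, 0.0]
ft_force: [-0.4, -0.2, -0.8]
grip_width: 0.341
grip_force: 6.0
```

>>> send_rows(xyz=[[-0.5,0,0],[-1,0,0],[-1.5,0,0],[-2,0,0],[-2.5,0,0],[-3,0,0],[-3,0,0],[-3,0,0],[-3,0,0],[-3,0,0]], dr=[[0,0,0],[0,0,0],[0,0,0],[0,0,0],[0,0,0],[0,0,0],[0,0,0],[0,0,0],[0,0,0],[0,0,0]])

```text
time: 12.9
position: [0.5325, -0.0107, 0.0599]
tool_rot: [-0.275, -3.124, 0.0]
ft_force: [-6.6, 0.5, -0.8]
grip_width: 0.343
grip_force: 6.0
```

>>> send_rows(xyz=[[-0.5,0,0],[-1,0,0],[-1.5,0,0],[-2,0,0],[-2.5,0,0],[-3,0,0],[-3,0,0],[-3,0,0],[-3,0,0],[-3,0,0]], dr=[[0,0,0],[0,0,0],[0,0,0],[0,0,0],[0,0,0],[0,0,0],[0,0,0],[0,0,0],[0,0,0],[0,0,0]])

```text
time: 13.73
position: [0.5342, -0.0112, 0.0595]
tool_rot: [-0.275, -3.121, 0.0]
ft_force: [-9.4, -0.1, 0.5]
grip_width: 0.345
grip_force: 6.0
```

Run:
```python
from h import *
s=where()
w=cv2.cvtColor(get_image("wrist"),cv2.COLOR_RGB2BGR);cv2.imwrite("pics/w4.png",w)
g=w[150:260,319].max(1).astype(int);d=np.diff(cv2.GaussianBlur(w,(5,5),0)[150:250,319].mean(1));i=np.argsort(-abs(d))[:4];print("rear-end rows",150+i,d[i])
w3=cv2.imread("pics/w3.png");d=np.diff(cv2.GaussianBlur(w3,(5,5),0)[150:250,319].mean(1));i=np.argsort(-abs(d))[:4];print("before",150+i,d[i])
```

```text
t 13.73 [ 0.5342 -0.0112  0.0595] yaw -0.17589632679489653 tz [-8.7e-03  5.0e-04 -1.0e+00] F [-9.4 -0.1  0.5] w 30.0 gf 6.0 qd 0.002
rear-end rows [178 179 177 198] [-29.         -23.33333333 -16.66666667  11.66666667]
before [197 198 196 201] [-35.         -29.         -20.66666667  12.33333333]
```

Run:
```python
from h import *
s=where()
im=cv2.cvtColor(get_image("scene"),cv2.COLOR_RGB2BGR);cv2.imwrite("pics/s4.png",im)
w=cv2.imread("pics/w4.png")
a=cv2.resize(im[205:285,280:360],None,fx=5,fy=5,interpolation=2)
cv2.imwrite("pics/c4.png",np.hstack([a,w[:,130:510]]))
y=-.175;Rz=R.from_euler('z',y).as_matrix();o=np.array([.620,-.0255,0])
print(proj(cam("wrist",s),o+np.array([[-.120,.015,.048],[-.120,-.015,.048]])@Rz.T).round(1).tolist())
```

```text
t 13.78 [ 0.5341 -0.0111  0.0595] yaw -0.17589632679489653 tz [-8.8e-03  5.0e-04 -1.0e+00] F [-8.9  1.8  0.5] w 30.3 gf 6.0 qd 0.001
[[347.9, 196.6], [290.1, 196.6]]
```

View pics/c4.png

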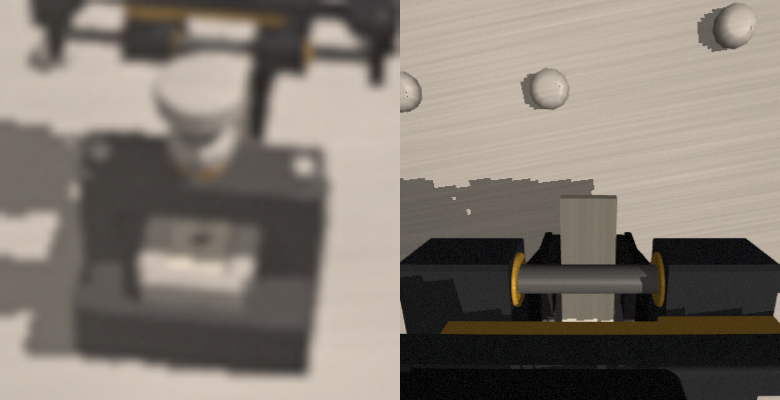

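The wrist panel shows the strap's rear end at row 196.5, exactly where fully home predicts it. The scene panel shows the strap against the stop with the hole centred in the opening, at crop (200,238). I release it and lift straight up.

>>> send_rows(xyz=[[0,0,0],[0,0,0],[0,0,0],[0,0,0],[0,0,0],[0,0,0],[0,0,0],[0,0,0],[0,0,0],[0,0,0]], dr=[[0,0,0],[0,0,0],[0,0,0],[0,0,0],[0,0,0],[0,0,0],[0,0,0],[0,0,0],[0,0,0],[0,0,0]], jaw=56)

```text
time: 14.67
position: [0.5382, -0.0114, 0.0611]
tool_rot: [0.276, 3.129, 0.0]
ft_force: [0.2, 0.2, -0.1]
grip_width: 0.643
grip_force: 0.0
```

Run:
```python
from h import *
s=where()
w=cv2.cvtColor(get_image("wrist"),cv2.COLOR_RGB2BGR);cv2.imwrite("pics/w5.png",w)
w4=cv2.imread("pics/w4.png")
for im in(w4,w):
    d=np.diff(cv2.GaussianBlur(im,(5,5),0)[185:215,319].mean(1));i=np.argsort(-abs(d))[:3];print(185+i,d[i])
y=-.175;Rz=R.from_euler('z',y).as_matrix();o=np.array([.620,-.0255,0])
print(proj(cam("wrist",s),o+np.array([[-.120,.015,.048],[-.120,-.015,.048]])@Rz.T).round(1).tolist())
```

```text
t 14.67 [ 0.5382 -0.0114  0.0611] yaw -0.17579632679489654 tz [ 1.e-04  0.e+00 -1.e+00] F [ 0.2  0.2 -0.1] w 55.9 gf 0.0 qd 0.002
[198 197 194] [11.66666667 11.         -9.        ]
[186 185 189] [-14.33333333 -12.66666667  12.33333333]
[[347.1, 188.3], [289.3, 188.3]]
```

>>> send_rows(xyz=[[0,0,-6],[0,0,-20],[0,0,-40],[0,0,-62],[0,0,-85],[0,0,-105],[0,0,-120],[0,0,-130],[0,0,-135],[0,0,-135]], dr=[[0,0,0],[0,0,0],[0,0,0],[0,0,0],[0,0,0],[0,0,0],[0,0,0],[0,0,0],[0,0,0],[0,0,0]])

```text
time: 15.55
position: [0.5387, -0.0114, 0.1971]
tool_rot: [0.276, 3.128, 0.001]
ft_force: [0.4, 0.6, -0.3]
grip_width: 0.641
grip_force: 0.0
```

>>> send_rows(xyz=[[-3,0,0],[-12,0,0],[-24,0,0],[-37,0,0],[-50,0,0],[-62,0,0],[-72,0,0],[-79,0,0],[-83,0,0],[-83,0,0]], dr=[[0,0,0],[0,0,0],[0,0,0],[0,0,0],[0,0,0],[0,0,0],[0,0,0],[0,0,0],[0,0,0],[0,0,0]], jaw=0, grip_force=10)

```text
time: 16.38
position: [0.6203, -0.0262, 0.1954]
tool_rot: [-0.276, -3.129, 0.001]
ft_force: [-0.5, -0.0, 0.2]
grip_width: 0.02
grip_force: 0.0
```

>>> send_rows(xyz=[[0,0,2],[0,0,5],[0,0,9],[0,0,13],[0,0,17],[0,0,20],[0,0,22],[0,0,22],[0,0,22],[0,0,22]], dr=[[0,0,0],[0,0,0],[0,0,0],[0,0,0],[0,0,0],[0,0,0],[0,0,0],[0,0,0],[0,0,0],[0,0,0]])

```text
time: 17.22
position: [0.62, -0.0259, 0.1743]
tool_rot: [0.276, 3.129, 0.0]
ft_force: [0.1, -0.1, -0.4]
grip_width: 0.006
grip_force: 0.0
```

Run:
```python
from h import *
where(np.array([.62,-.0255,.153]))
```

```text
t 17.22 [ 0.62   -0.0259  0.1743] yaw -0.17579632679489654 tz [ 5.e-04  1.e-04 -1.e+00] F [ 0.1 -0.1 -0.4] w 0.6 gf 0.0 qd 0.003
tool mm [ 0.1  0.4 21.3]
```

>>> send_rows(xyz=[[0,0,1],[0,0,2],[0,0,3],[0,0,4],[0,0,5],[0,0,6],[0,0,7],[0,0,8],[0,0,8],[0,0,8]], dr=[[0,0,0],[0,0,0],[0,0,0],[0,0,0],[0,0,0],[0,0,0],[0,0,0],[0,0,0],[0,0,0],[0,0,0]])

```text
time: 18.05
position: [0.6199, -0.0259, 0.1663]
tool_rot: [0.276, 3.129, 0.0]
ft_force: [-1.3, 0.5, 4.3]
grip_width: 0.002
grip_force: 1.9
```

>>> send_rows(xyz=[[0,0,0.5],[0,0,1],[0,0,1.5],[0,0,2],[0,0,2.5],[0,0,3],[0,0,3.5],[0,0,4],[0,0,4],[0,0,4]], dr=[[0,0,0],[0,0,0],[0,0,0],[0,0,0],[0,0,0],[0,0,0],[0,0,0],[0,0,0],[0,0,0],[0,0,0]])

```text
time: 18.88
position: [0.6199, -0.0259, 0.1621]
tool_rot: [0.276, 3.129, 0.0]
ft_force: [-0.9, -0.2, 5.0]
grip_width: 0.004
grip_force: 2.5
```

>>> send_rows(xyz=[[0,0,0.5],[0,0,1],[0,0,1.5],[0,0,2],[0,0,2.5],[0,0,3],[0,0,3.5],[0,0,4],[0,0,4.5],[0,0,5]], dr=[[0,0,0],[0,0,0],[0,0,0],[0,0,0],[0,0,0],[0,0,0],[0,0,0],[0,0,0],[0,0,0],[0,0,0]])

```text
time: 19.72
position: [0.6199, -0.026, 0.1574]
tool_rot: [0.276, 3.129, 0.0]
ft_force: [-1.7, -0.3, 6.7]
grip_width: 0.008
grip_force: 3.1
```

>>> send_rows(xyz=[[0,0,0.2],[0,0,0.4],[0,0,0.6],[0,0,0.8],[0,0,1],[0,0,1.2],[0,0,1.4],[0,0,1.5],[0,0,1.5],[0,0,1.5]], dr=[[0,0,0],[0,0,0],[0,0,0],[0,0,0],[0,0,0],[0,0,0],[0,0,0],[0,0,0],[0,0,0],[0,0,0]])

```text
time: 20.55
position: [0.62, -0.0259, 0.156]
tool_rot: [0.276, 3.129, 0.0]
ft_force: [-2.1, 1.3, 6.7]
grip_width: 0.004
grip_force: 3.2
```

>>> send_rows(xyz=[[0,0,0.2],[0,0,0.4],[0,0,0.6],[0,0,0.8],[0,0,1],[0,0,1.2],[0,0,1.4],[0,0,1.5],[0,0,1.5],[0,0,1.5]], dr=[[0,0,0],[0,0,0],[0,0,0],[0,0,0],[0,0,0],[0,0,0],[0,0,0],[0,0,0],[0,0,0],[0,0,0]])

```text
time: 21.38
position: [0.6199, -0.0259, 0.1546]
tool_rot: [0.276, 3.129, 0.0]
ft_force: [-2.8, -0.8, 7.2]
grip_width: 0.006
grip_force: 3.4
```

>>> send_rows(xyz=[[0,0,0.2],[0,0,0.4],[0,0,0.6],[0,0,0.8],[0,0,1],[0,0,1.2],[0,0,1.4],[0,0,1.5],[0,0,1.5],[0,0,1.5]], dr=[[0,0,0],[0,0,0],[0,0,0],[0,0,0],[0,0,0],[0,0,0],[0,0,0],[0,0,0],[0,0,0],[0,0,0]])

```text
time: 22.22
position: [0.62, -0.026, 0.1532]
tool_rot: [0.276, 3.129, 0.0]
ft_force: [-3.2, 0.6, 7.9]
grip_width: 0.009
grip_force: 3.6
```

>>> send_rows(xyz=[[0,0,0.2],[0,0,0.4],[0,0,0.6],[0,0,0.8],[0,0,1],[0,0,1.2],[0,0,1.2],[0,0,1.2],[0,0,1.2],[0,0,1.2]], dr=[[0,0,0],[0,0,0],[0,0,0],[0,0,0],[0,0,0],[0,0,0],[0,0,0],[0,0,0],[0,0,0],[0,0,0]])

```text
time: 23.05
position: [0.62, -0.026, 0.153]
tool_rot: [0.276, 3.129, 0.001]
ft_force: [-5.3, -0.1, 12.8]
grip_width: 0.006
grip_force: 6.1
```

>>> send_rows(xyz=[[0,0,0],[0,0,0],[0,0,0],[0,0,0],[0,0,0],[0,0,0],[0,0,0],[0,0,0],[0,0,0],[0,0,0]], dr=[[0,0,0],[0,0,0],[0,0,0],[0,0,0],[0,0,0],[0,0,0],[0,0,0],[0,0,0],[0,0,0],[0,0,0]])

```text
time: 23.88
position: [0.62, -0.0259, 0.1531]
tool_rot: [0.276, 3.129, 0.001]
ft_force: [-3.8, 0.8, 12.3]
grip_width: 0.001
grip_force: 6.1
```

>>> send_rows(xyz=[[0,0,0],[0,0,0],[0,0,0],[0,0,0],[0,0,0],[0,0,-1],[0,0,-2],[0,0,-4],[0,0,-6],[0,0,-8]], dr=[[0,0,0],[0,0,0],[0,0,0],[0,0,0],[0,0,0],[0,0,0],[0,0,0],[0,0,0],[0,0,0],[0,0,0]])

```text
time: 24.72
position: [0.6199, -0.026, 0.1598]
tool_rot: [0.276, 3.129, 0.0]
ft_force: [-1.4, -0.2, 5.5]
grip_width: 0.006
grip_force: 2.7
```

>>> send_rows(xyz=[[0,0,-2],[0,0,-4],[0,0,-6],[0,0,-8],[0,0,-11],[0,0,-15],[0,0,-22],[0,0,-32],[0,0,-42],[0,0,-50]], dr=[[0,0,0],[0,0,0],[0,0,0],[0,0,0],[0,0,0],[0,0,0],[0,0,0],[0,0,0],[0,0,0],[0,0,0]])

```text
time: 25.55
position: [0.6202, -0.026, 0.2109]
tool_rot: [0.276, 3.128, 0.0]
ft_force: [0.0, 0.5, 0.5]
grip_width: 0.005
grip_force: 0.0
```

>>> send_rows(xyz=[[6,0,-5],[20,0,-10],[36,0,-15],[52,0,-20],[68,0,-20],[84,0,-20],[95,0,-20],[100,0,-20],[100,0,-20],[100,0,-20]], dr=[[0,0,0],[0,0,0],[0,0,0],[0,0,0],[0,0,0],[0,0,0],[0,0,0],[0,0,0],[0,0,0],[0,0,0]])

```text
time: 26.38
position: [0.5218, -0.0085, 0.2297]
tool_rot: [0.275, 3.128, 0.0]
ft_force: [0.6, -0.5, -0.9]
grip_width: 0.001
grip_force: 0.0
```

Run:
```python
from h import *
s=where()
im=cv2.cvtColor(get_image("scene"),cv2.COLOR_RGB2BGR);w=cv2.cvtColor(get_image("wrist"),cv2.COLOR_RGB2BGR)
cv2.imwrite("pics/w6.png",w)
a=cv2.resize(im[205:285,280:360],None,fx=5,fy=5,interpolation=2)
cv2.imwrite("pics/c6.png",np.hstack([a,w[:,130:510]]))
y=-.175;Rz=R.from_euler('z',y).as_matrix();o=np.array([.620,-.0255,0])
print(proj(cam("wrist",s),o+np.array([[-.120,.015,.048],[-.120,-.015,.048]])@Rz.T).round(1).tolist())
```

```text
t 26.38 [ 0.5218 -0.0085  0.2297] yaw -0.17559632679489656 tz [ 1.1e-03  2.0e-04 -1.0e+00] F [ 0.6 -0.5 -0.9] w 0.1 gf 0.0 qd 0.018
[[332.2, 167.9], [303.8, 167.9]]
```

View pics/c6.png

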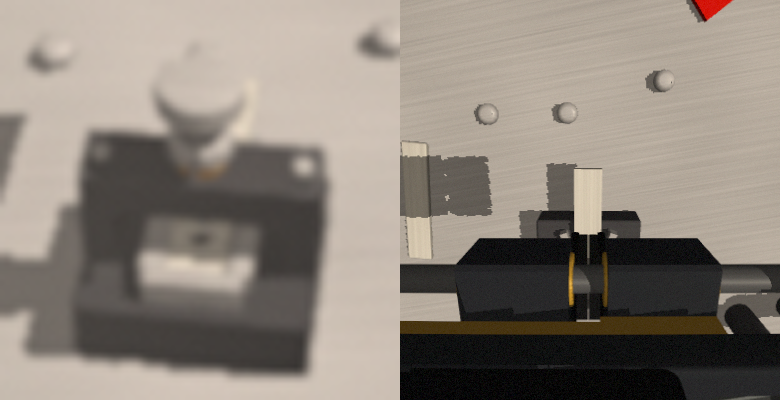

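The wrist panel shows the strap's rear end at (304..332, 168), exactly where home predicts it. The scene panel shows the hole centred under the pin and the plunger's cap fully up again. I hand in.

```bash
python3 -c "
from bench import *
print(close_job())"
```

```text
the job is handed in; nothing more can be done
None
```

The job is handed in: the strap is fully home and released, the plunger was bottomed at about 17 mm with roughly 4 to 5 N on the collar for about 1.7 s and is fully up again, and the robot touches nothing; the judge returned no verdict.

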